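# Take a green-channel picture at the microscope controls

## Task

Take one green-filter picture: first switch the lamp supply on by pressing the raised, white-barred end of its rocker fully down, then push the green filter key fully down so that it stays down, and then press the red shutter button on the remote all the way and let it come up again. Only press: do not lift or shift the remote or anything else on the bench, and leave the blue and yellow keys up.

Things in the scene. Friction and masses are not known exactly. Their poses are not given: they have to be found in the camera images.
- lamp: lamp power supply, fixed: cream box 180 (x) x 140 (y) x 76 mm high; its own x axis runs from the end with the rocker to the end with the lens cap. Origin at the centre of its underside. It may stand left or right of the filter selector.
- rocker_on (a point): point to press: top of the rocker's raised ON half (white bar), 24 mm from its hinge. Dark paddle, 36 mm wide, 64 long, in a black frame on the lamp supply; hinge across its middle, 40 mm from the box's centre towards -x, ON half towards -x. Off: this point about 101 mm above the bench, ON half sloping up 0.32 rad outwards. Fully on: ON half level, 91 mm up, 5 mm above the frame. Moves with the rocker.
- rocker (a joint): rocker angle, rad: about 0 off, 0.32 fully on (ON end down). Takes 2 to 5 N on the ON end, has no spring and stays where it is left.
- panel: filter selector, fixed: white plinth 100 (x) x 175 (y) x 40 mm high with a blue, a green and a yellow key in one row along its y axis, 52 mm centre to centre, in an order that changes. Origin at the centre of its underside.
- key_green_top (a point): centre of the top face of the green filter key: a square green key, 26 x 26 mm, in a 36 mm black collar on the filter selector; its top stands 63.5 mm above the bench when up, 8 mm lower (still 10 mm proud of the collar) when fully down. Site moves with the key.
- key_green (a joint): travel of the green key straight down, m: 0 up, 0.008 fully down. Takes about 3 N (a little more when pressed fast) all the way, has no spring and stays where it is left.
- key_blue_top (a point): centre of the top face of the blue filter key: a square blue key, 26 x 26 mm, in a 36 mm black collar on the filter selector; its top stands 63.5 mm above the bench when up, 8 mm lower (still 10 mm proud of the collar) when fully down. Site moves with the key.
- key_blue (a joint): travel of the blue key straight down, m: 0 up, 0.008 fully down. Takes about 3 N (a little more when pressed fast) all the way, has no spring and stays where it is left.
- key_yellow_top (a point): centre of the top face of the yellow filter key: a square yellow key, 26 x 26 mm, in a 36 mm black collar on the filter selector; its top stands 63.5 mm above the bench when up, 8 mm lower (still 10 mm proud of the collar) when fully down. Site moves with the key.
- key_yellow (a joint): travel of the yellow key straight down, m: 0 up, 0.008 fully down. Takes about 3 N (a little more when pressed fast) all the way, has no spring and stays where it is left.
- pod: shutter remote, loose: white box 75 (x) x 65 (y) x 30 mm high, about 0.4 kg, with one red button in the middle of its top. Origin at the centre of its underside. It may stand left or right of the filter selector.
- shutter_top (a point): centre of the top of the round red shutter button, 30 mm across, in a black ring 44 mm across and 8 mm high; 46 mm above the bench when up. Site moves with the button.
- shutter (a joint): travel of the shutter button straight down, m: 0 up, 0.006 fully down (hard stop). Spring return; about 1.5 N to start, 5 N fully down.
- dish: clear petri dish with lid, round, 64 mm across, 16 mm high, loose on the bench in front of the filter selector; origin at the centre of its underside
- slidebox: dark blue slide box 50 x 90 x 30 mm, loose on the bench behind the lamp supply; origin at the centre of its underside
- cap: aluminium lens cap, 36 mm across, 18 mm high, lying loose on top of the lamp supply behind its rocker; origin at the centre of its underside
- cleaner: small white bottle with blue cap, 34 mm across, 80 mm high, standing loose about 10 cm from the shutter remote; origin at the centre of its underside
Not all that is in view belongs to the job. What is shaped like the lamp but purple is not meant.

How it is judged:
By the outcome, as a careful person would: the job done as asked, in the order asked, and still so for the second after the job is handed in, with the robot touching nothing.
It also fails if it takes over 58 s, if anything falls off the work surface, if the arm or the gripper's body presses on something with over 40 N, if the wrist force passes 120 N, or if a joint passes its speed limit or range.

## Robot

A 6-joint arm with a two-finger parallel gripper is mounted at the origin on the work surface. World frame = base frame: x ahead of the robot, y to its left, z up, the work surface at z = 0. Lengths are in m, angles in rad, forces in N, time in s.
With the tool pointing down it reaches from about 0.375 to 0.9 m from the base axis. Payload 3.1 kg.
Tool frame: the origin (TCP) lies at the very end of the fingers, on their centre line; the grasp point (between the pads) lies 19 mm behind it; y points along the fingers, z is the direction in which the jaws open and shut, and the axes are right-handed (so a half turn about y gives the same grasp; the last joint's range is limited). The gripper opens to 85 mm and grips with 20 to 120 N. Pads are 22 mm wide; open, the fingers measure 114 mm over their backs; the gripper's body (76 mm by 85 mm) begins 54 mm behind the grasp point. The pads swing forward as they close: fully open they stand 13 mm farther back than shut.
Start: joints at [-1.454, 0.527, 1.433, -0, 1.181, -0.178], TCP at [0.182, -0.598, 0.231] pointing down, gripper open.
Joint ranges: [-3.08, 3.08], [-0.75, 2.2], [0.22, 2.44], [-1.43, 4.57], [0, 2.65], [-2.85, 2.85]. Speed limits (rad/s): [2.79, 2.79, 3.14, 3.14, 3.14, 3.14].

## Interface

Orientations are given as a rotation vector (axis times angle).
In Python, from station import ctrl, vision, close_job gives the robot as it stands.
- The arm moves only by the tool send_rows, never from a script. Its argument "targets" is a list of rows, each a list of 2 entries, a list of its own where there are three numbers: the shift along the tool's x, y, z in cm, then the turn about the tool's y in degrees. A call has 1 to 20 rows; each row is the pose to reach, as a shift and turn from the pose commanded when the call began, along the tool's axes at that moment; what a row does not reach only later rows make up. A row lasts 1/12 s, in which the tool goes at most 41.7 mm and 7.16 degrees, less where a joint would pass 70% of its speed; a pose out of reach is approached as far as the arm can. A call with a gripper value outside its range is refused whole. "fingers" is the closure, from 0 (fully open) to 1 (shut), set as the call begins (left out, the last holds). The fingers move at their own pace and stop on an object; the grip force is fixed at half the most. Time passes only in rows, so rows that repeat a pose let the fingers close. It gives the time, the measured TCP pose, the force and the opening at its end, in the units of the state.
- ctrl.observe(): the state, without advancing time (a new reading comes with each control period).
- vision.read_camera(name): name is "scene" or "side" or "wrist"; returns the picture (420x560x3 uint8, red, green, blue); there is no depth.
- vision.get_calibration(name): a dict with "mtx" (3x3 intrinsics, pixels), "rvec" (rotation vector, rad) and "tvec" (3), from world to camera coordinates, as OpenCV has them. Camera axes: x right, y down, z forward; pixel columns grow to the right and rows downward; lengths in m; the calibration is good to about 2 mm. The wrist camera is an equidistant fisheye: a pixel r from the principal point sees the ray r / f radians off the axis. A picture is of the moment at which its call begins: read the wrist's pose just before it. get_calibration takes no time and is no camera call; for the wrist camera it gives the pose at the moment of the call.
- close_job(): hands the job in, once; it reports no verdict.
The state is a dict: "t": time; "joint_positions": joint angles; "joint_velocities": joint speeds; "joint_torque": joint torques, N m; "eef_pos": TCP position; "orientation": TCP orientation; "ft_force": force on the tool from outside, world axes, zero at the start; "wrist_torque": the same for the moment, N m; "opening": finger opening in m.
Only numpy, scipy, OpenCV 4.12 (cv2) and the standard library are available. Lean on these libraries where they do the work, as an engineer would, in place of code of your own. Each camera call takes 0.05 s, during which the arm holds its last target.

## Working session

There is one attempt and no reset: what is moved stays moved. The work goes in short steps, Python scripts to look and compute and a tool call to move; the robot and the scene stay as the last step left them, time stands still between calls to the robot, and variables do not carry over. Pictures are saved under pics/ and viewed, and the job is handed in when it is done.

Besides the shell and the picture viewer there is one more tool, called after "Emit:" as a command line: name --argument value ..., lists and objects as JSON in quotes. send_rows: Moves the arm, as the interface text tells. Its arguments: {"type":"object","properties":{"targets":{"type":"array","items":{"type":"array"}},"fingers":{"type":"number"}},"required":["targets"]}

```bash
mkdir -p pics; ls
cat > h.py <<'E'
import numpy as np, cv2
from station import ctrl, vision, close_job
def snap(n,f):
    im=vision.read_camera(n); cv2.imwrite('pics/'+f,im[:,:,::-1]); return im
E
python3 - <<'E'
from h import *
s=ctrl.observe(); print({k:np.round(v,3) for k,v in s.items()})
for n in ['scene','side','wrist']:
    c=vision.get_calibration(n); print(n,{k:np.round(v,4).tolist() if not isinstance(v,str) else v for k,v in c.items()})
    snap(n,n+'0.png')
E
```

```text
pics
{'t': np.float64(0.0), 'joint_positions': array([-1.455,  0.528,  1.434, -0.   ,  1.181, -0.178]), 'joint_velocities': array([-0.001, -0.001,  0.   , -0.   , -0.001,  0.   ]), 'joint_torque': array([ 1.0000e-03, -4.4234e+01, -1.7803e+01, -0.0000e+00,  8.0000e-03,
        0.0000e+00]), 'eef_pos': array([ 0.182, -0.597,  0.23 ]), 'orientation': array([-0.306,  2.065, -2.061]), 'ft_force': array([ 0.336, -0.31 , -0.261]), 'wrist_torque': array([ 0.042, -0.034, -0.018]), 'opening': np.float64(0.086)}
scene {'mtx': [[440.7408, 0.0, 278.9232], [0.0, 440.7408, 213.7161], [0.0, 0.0, 1.0]], 'rvec': [2.3248, 1.2069, -0.3508], 'tvec': [-0.2668, -0.3183, 1.2821]}
side {'mtx': [[412.0246, 0.0, 286.3649], [0.0, 412.0246, 211.664], [0.0, 0.0, 1.0]], 'rvec': [0.8056, -2.5059, 1.1894], 'tvec': [0.3996, 0.2691, 0.8569]}
wrist {'mtx': [[325.1923, 0.0, 279.9084], [0.0, 325.1923, 211.0811], [0.0, 0.0, 1.0]], 'rvec': [-2.3344, 1.7313, 0.249], 'tvec': [-0.6228, -0.0365, 0.3803]}
```

View pics/scene0.png

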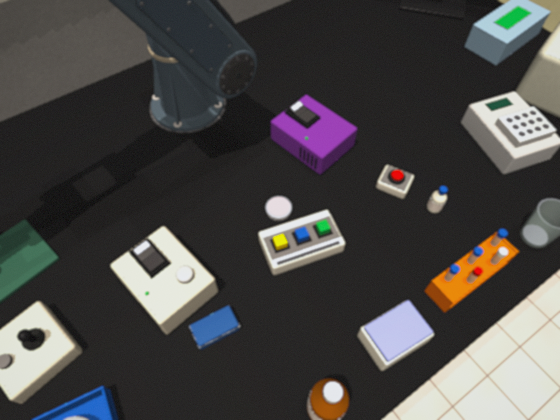

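View pics/side0.png

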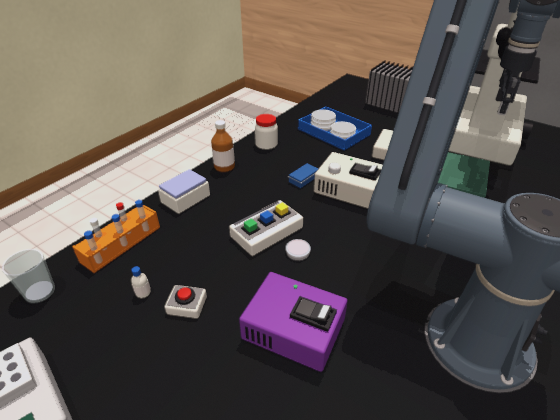

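View pics/wrist0.png

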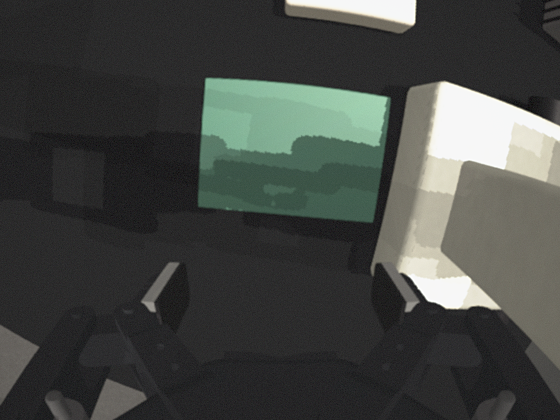

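Candidates in the scene view:
- **Rocker:** cream box with lens cap (163,278), rocker about (148,255). Decoys are the purple box (313,130) and the cream joystick box (33,350). I choose the cream box with the lens cap.
- **Keys:** yellow (281,241), blue (302,234), green (323,227). I choose green.
- **Red:** remote button (397,176). Decoys are the red vial cap in the orange rack (478,271) and, in the side view, the red jar lid (265,121). I choose the remote.

Next I'll check these in close crops.

Run:
```python
import cv2,numpy as np
im=cv2.imread('pics/scene0.png')
a=cv2.resize(im[220:335,100:230],None,fx=3,fy=3,interpolation=cv2.INTER_CUBIC)
b=cv2.resize(im[160:280,250:420],None,fx=2.35,fy=2.35,interpolation=cv2.INTER_CUBIC)
H=max(a.shape[0],b.shape[0]); o=np.zeros((H,a.shape[1]+b.shape[1],3),np.uint8)
o[:a.shape[0],:a.shape[1]]=a;o[:b.shape[0],a.shape[1]:]=b
print(o.shape);cv2.imwrite('pics/crop0.png',o)
im=cv2.imread('pics/side0.png')
a=cv2.resize(im[145:215,280:400],None,fx=3.3,fy=3.3,interpolation=cv2.INTER_CUBIC)
b=cv2.resize(im[195:325,160:310],None,fx=2.6,fy=2.6,interpolation=cv2.INTER_CUBIC)
H=max(a.shape[0],b.shape[0]); o=np.zeros((H,a.shape[1]+b.shape[1],3),np.uint8)
o[:a.shape[0],:a.shape[1]]=a;o[:b.shape[0],a.shape[1]:]=b
print(o.shape);cv2.imwrite('pics/crop1.png',o)
```

```text
(345, 790, 3)
(338, 786, 3)
```

View pics/crop0.png

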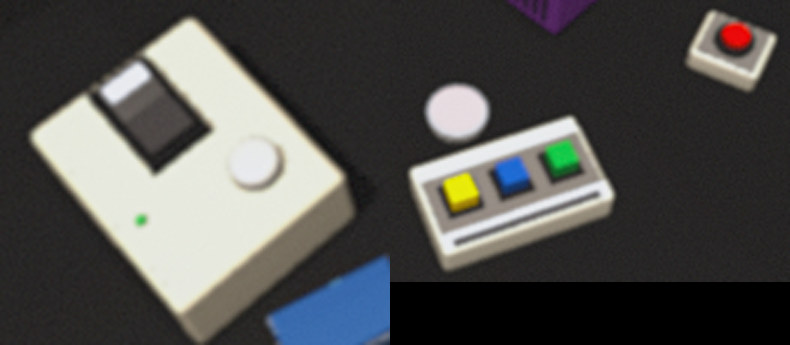

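View pics/crop1.png

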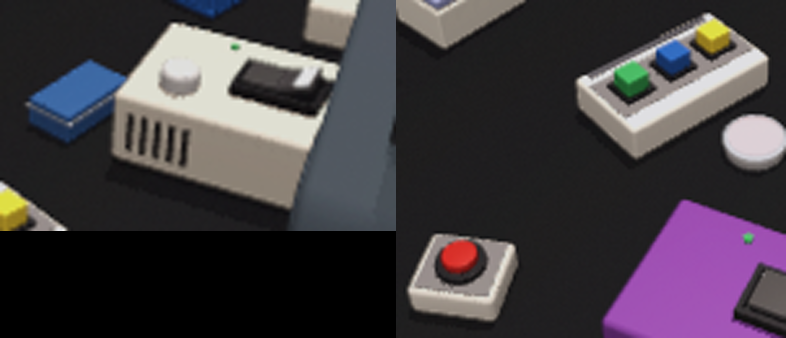

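```bash
cat >> h.py <<'E'
from scipy.optimize import least_squares
def proj(n,P):
    c=vision.get_calibration(n); 
    return cv2.projectPoints(np.float64(P).reshape(-1,3),np.array(c['rvec'],float),np.array(c['tvec'],float),np.array(c['mtx'],float),None)[0].reshape(-1,2)
def T(p,L):
    c,s=np.cos(p[2]),np.sin(p[2]); L=np.float64(L)
    return np.c_[p[0]+c*L[:,0]-s*L[:,1],p[1]+s*L[:,0]+c*L[:,1],L[:,2]]
def fit(obs,p0):
    # obs list (cam, L, px)
    def r(p): return np.concatenate([(proj(n,T(p,L))-np.float64(px)).ravel() for n,L,px in obs])
    q=least_squares(r,p0); return q.x,np.round(r(q.x).reshape(-1,2),1)
def ray(n,px,z):
    c=vision.get_calibration(n); R=cv2.Rodrigues(np.array(c['rvec'],float))[0]; t=np.array(c['tvec'],float).ravel()
    K=np.array(c['mtx'],float); d=R.T@np.linalg.inv(K)@np.r_[px,1]; o=-R.T@t
    return o+d*(z-o[2])/d[2]
E
python3 - <<'E'
from h import *
for n,px in dict(g=((323.6,224.7),(250.4,223.5)),b=((301.5,232.8),(266.9,215.4)),y=((280.2,239.1),(281.9,207.3))).items():
    print(n,ray('scene',px[0],.0635).round(4),ray('side',px[1],.0635).round(4))
print('btn',ray('scene',(397.2,175.3),.046).round(4),ray('side',(184.6,291.9),.046).round(4))
cs=[(110,265),(164,225.7),(215,280),(161.7,325)]
for c in cs: print(ray('scene',c,.076).round(4))
print('side',ray('side',(333.9,152.6),.076).round(4),ray('side',(314.8,174.7),.076).round(4))
print('capbar',ray('scene',(185,274),.094).round(4))
# lens-cap end = corners right, bottom (+x); rocker end = left, top (-x)
a=ray('scene',cs[0],.076);b=ray('scene',cs[1],.076);c=ray('scene',cs[2],.076)
d=c-b;yaw=np.arctan2(d[1],d[0]);print('yaw',yaw, np.linalg.norm(d),np.linalg.norm(a-b))
ctr=(a+c)/2
cr=(a-b)@[-np.sin(yaw),np.cos(yaw),0]; s=np.sign(cr); print('left side sign',s)
L=[(-.09,s*.07,.076),(-.09,-s*.07,.076),(.09,-s*.07,.076),(.09,s*.07,.076)]
p,r=fit([('scene',L,cs)],[ctr[0],ctr[1],yaw]);print(p.round(4),r.tolist())
print('rocker_on pts',T(p,[(-.064,0,.101),(-.04,0,.09)]).round(4), proj('scene',T(p,[(-.064,0,.101),(-.072,0,.104),(-.04,0,.09)])).round(1).tolist())
print('rocker bar side->',proj('side',T(p,[(-.064,0,.101)])).round(1), proj('side',T(p,L)).round(1).tolist())
E
```

```text
g [0.5762 0.0437 0.0635] [0.5708 0.0446 0.0635]
b [ 0.5645 -0.0094  0.0635] [ 0.5565 -0.0052  0.0635]
y [ 0.5503 -0.0573  0.0635] [ 0.5447 -0.0552  0.0635]
btn [0.5616 0.2874 0.046 ] [0.5564 0.288  0.046 ]
[ 0.4014 -0.3885  0.076 ]
[ 0.3805 -0.2518  0.076 ]
[ 0.5572 -0.226   0.076 ]
[ 0.5791 -0.3587  0.076 ]
side [ 0.5642 -0.3589  0.076 ] [ 0.5469 -0.2204  0.076 ]
capbar [ 0.5191 -0.2712  0.094 ]
yaw 0.1450724734008902 0.17861002295234968 0.1382327030202565
left side sign -1.0
[ 0.4794 -0.3061  0.1575] [[-0.4, 0.2], [0.1, -0.5], [1.4, -0.8], [-1.0, 0.8]]
rocker_on pts [[ 0.4162 -0.3161  0.101 ]
 [ 0.4399 -0.3123  0.09  ]] [[141.5, 246.9], [138.9, 243.8], [149.6, 256.7]]
rocker bar side-> [[371.9 167.4]] [[386.1, 165.1], [372.1, 189.9], [312.2, 173.1], [330.1, 150.8]]
```

```bash
cat >> h.py <<'E'
def shift(target, dz_only=False):
    s=ctrl.observe(); R=cv2.Rodrigues(np.array(s['orientation'],float))[0]
    d=np.array(target)-s['eef_pos']; return (R.T@d*100).round(2), R
E
python3 - <<'E'
from h import *
d,R=shift((.416,-.316,.231)); print(d); print(R.round(3))
E
```

```text
[-30.61  -0.   -20.12]
[[-0.957 -0.     0.291]
 [-0.291  0.002 -0.957]
 [-0.    -1.    -0.002]]
```

Emit:
send_rows --fingers 1 --targets '[[[-3,0,-2],0],[[-6,0,-4],2],[[-9,0,-6],4],[[-12,0,-8],6],[[-15,0,-10],8],[[-18,0,-12],8],[[-21,0,-14],8],[[-24,0,-16],8],[[-27,0,-18],8],[[-29,0,-19.2],8],[[-30.6,0,-20.1],8],[[-30.6,0,-20.1],8],[[-30.6,0,-20.1],8]]'

```text
t: 1.23
eef_pos: [0.4163, -0.316, 0.2312]
orientation: [-0.17, 2.14, -2.14]
ft_force: [-0.5, 0.1, -0.5]
opening: 0.0004
```

```bash
cat >> h.py <<'E'
def fproj(P):
    c=vision.get_calibration('wrist'); R=cv2.Rodrigues(np.array(c['rvec'],float))[0]
    q=(R@np.float64(P).reshape(-1,3).T).T+np.array(c['tvec'],float).ravel()
    K=np.array(c['mtx'],float); th=np.arctan2(np.hypot(q[:,0],q[:,1]),q[:,2]); ph=np.arctan2(q[:,1],q[:,0])
    return np.c_[K[0,0]*th*np.cos(ph)+K[0,2],K[1,1]*th*np.sin(ph)+K[1,2]]
def fray(px,z):
    c=vision.get_calibration('wrist'); R=cv2.Rodrigues(np.array(c['rvec'],float))[0]; t=np.array(c['tvec'],float).ravel()
    K=np.array(c['mtx'],float); u=np.array([(px[0]-K[0,2])/K[0,0],(px[1]-K[1,2])/K[1,1]]); th=np.hypot(*u)
    d=R.T@np.r_[np.sin(th)*u/th,np.cos(th)]; o=-R.T@t
    return o+d*(z-o[2])/d[2]
E
python3 - <<'E'
from h import *
s=ctrl.observe(); print(s['t'],s['eef_pos'].round(4),s['ft_force'].round(2),s['opening'],s['joint_positions'].round(3))
p=[.4794,-.3061,.1575]
print(fproj(T(p,[(-.064,0,.101),(-.09,-.07,.076),(-.09,.07,.076),(.09,.07,.076),(.09,-.07,.076),(-.04,0,.09)])).round(1).tolist(), fproj(s['eef_pos']))
snap('wrist','wrist1.png')
E
```

```text
1.2333 [ 0.4163 -0.316   0.2312] [-0.46  0.07 -0.5 ] 0.0004021010758627704 [-8.630e-01  3.910e-01  1.687e+00 -1.000e-03  1.064e+00  5.500e-01]
[[281.2, 201.0], [352.4, 220.4], [209.6, 220.5], [205.0, 33.3], [357.0, 33.4], [281.1, 171.6]] [[281.70637228 267.19463244]]
```

View pics/wrist1.png

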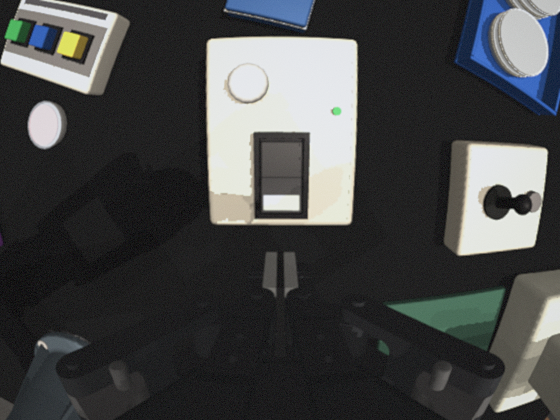

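```bash
python3 - <<'E'
from h import *
L=[(-.09,-.07,.076),(-.09,.07,.076),(.09,.07,.076),(.09,-.07,.076)]
px=np.float64([(352.5,224),(209.5,224),(206.5,38.5),(357,38.5)])
def r(p): return (fproj(T(p,L))-px).ravel()
q=least_squares(r,[.479,-.306,.157]); p=q.x; print(p.round(4),r(p).round(1))
print(T(p,[(-.064,0,.101)]).round(4), fproj(T(p,[(-.064,0,.101),(-.07,0,.104),(-.072,-.018,.1033),(-.072,.018,.1033)])).round(1).tolist())
print('bar', fray((281,203),.102).round(4))
for n,px in dict(g=(18,30),b=(44,38),y=(72,44)).items(): print(n,fray(px,.0635).round(4))
E
python3 -c "
import cv2
im=cv2.imread('pics/wrist1.png');cv2.imwrite('pics/c2.png',cv2.resize(im[120:240,220:340],None,fx=4.5,fy=4.5,interpolation=cv2.INTER_CUBIC))"
```

```text
[ 0.4747 -0.3081  0.1536] [-0.2  0.9  0.5  0.6 -1.  -1.   0.7 -0.5]
[[ 0.4114 -0.3178  0.101 ]] [[281.4, 205.9], [281.4, 213.4], [302.0, 215.4], [260.7, 215.4]]
bar [ 0.4142 -0.3171  0.102 ]
g [0.5729 0.031  0.0635]
b [ 0.558  -0.0198  0.0635]
y [ 0.5479 -0.0658  0.0635]
```

View pics/c2.png

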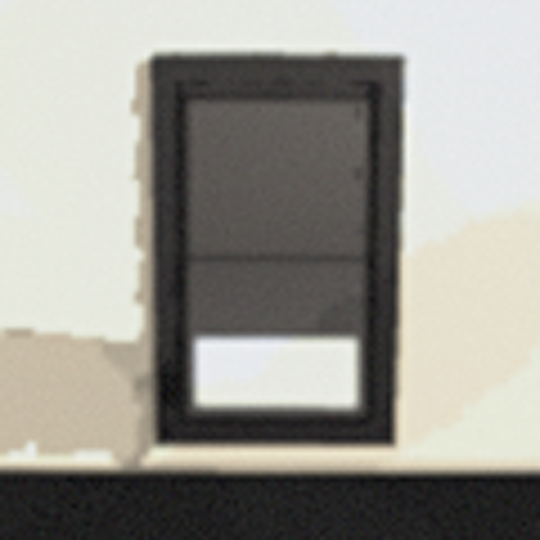

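Run:
```python
from h import *
print(shift((.413,-.3175,.115))[0],shift((.413,-.3175,.091))[0])
```

```text
[ 0.29 11.62  0.02] [ 0.29 14.02  0.02]
```

Emit:
send_rows --targets '[[[0.3,3,0],0],[[0.3,6,0],0],[[0.3,9,0],0],[[0.3,11,0],0],[[0.3,11.6,0],0],[[0.3,12,0],0],[[0.3,12.3,0],0],[[0.3,12.6,0],0],[[0.3,12.9,0],0],[[0.3,13.2,0],0],[[0.3,13.5,0],0],[[0.3,13.7,0],0],[[0.3,13.9,0],0],[[0.3,14.05,0],0],[[0.3,14.05,0],0]]'

```text
t: 2.53
eef_pos: [0.4131, -0.3174, 0.0911]
orientation: [-0.167, 2.14, -2.141]
ft_force: [-1.6, -0.7, 3.5]
opening: 0.0
```

Run:
```python
from h import *
snap('scene','scene2.png');snap('wrist','wrist2.png')
s=ctrl.observe(); print(s['t'],s['eef_pos'].round(4),s['ft_force'].round(2))
```

```text
2.6333 [ 0.4131 -0.3174  0.0911] [-2.26 -0.71  4.3 ]
```

View pics/wrist2.png

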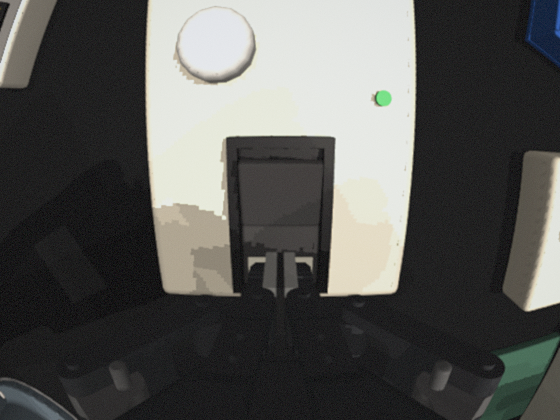

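Emit:
send_rows --targets '[[[0,0.05,0],0],[[0,0.1,0],0],[[0,0.15,0],0],[[0,0.15,0],0]]'

```text
t: 2.97
eef_pos: [0.4131, -0.3175, 0.0909]
orientation: [-0.166, 2.139, -2.141]
ft_force: [-3.4, 0.2, 15.6]
opening: -0.0003
```

The force rises sharply at z 0.0909, so the rocker is against its stop. I'll retract straight up and check.

Emit:
send_rows --targets '[[[0,-0.5,0],0],[[0,-2,0],0],[[0,-5,0],0],[[0,-8,0],0],[[0,-11,0],0],[[0,-12,0],0],[[0,-12,0],0]]'

```text
t: 3.55
eef_pos: [0.4146, -0.3184, 0.2118]
orientation: [-0.162, 2.133, -2.144]
ft_force: [0.3, -0.1, -0.2]
opening: -0.0001
```

Run:
```python
from h import *
s=ctrl.observe(); print(s['t'],s['eef_pos'].round(4),s['ft_force'].round(2))
im=snap('wrist','wrist3.png')
side=snap('side','side3.png')
a=cv2.resize(im[90:270,200:380],(540,540),interpolation=cv2.INTER_CUBIC); cv2.imwrite('pics/c3.png',a[:,:,::-1])
print(shift((.573,.040,.22)))
```

```text
3.55 [ 0.4146 -0.3184  0.2118] [ 0.3  -0.13 -0.19]
(array([-21.34,  -1.12, -32.75]), array([[-9.87979353e-01, -4.83410793e-04,  1.54585137e-01],
       [-1.54585583e-01,  1.08720871e-03, -9.87978803e-01],
       [ 3.09533309e-04, -9.99999292e-01, -1.14886810e-03]]))
```

View pics/c3.png

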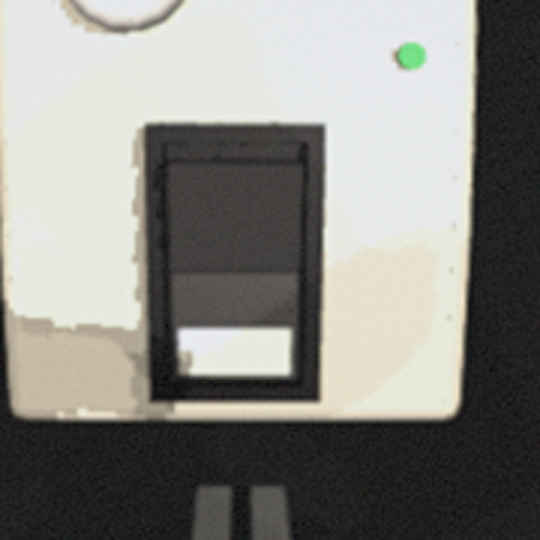

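View pics/side3.png

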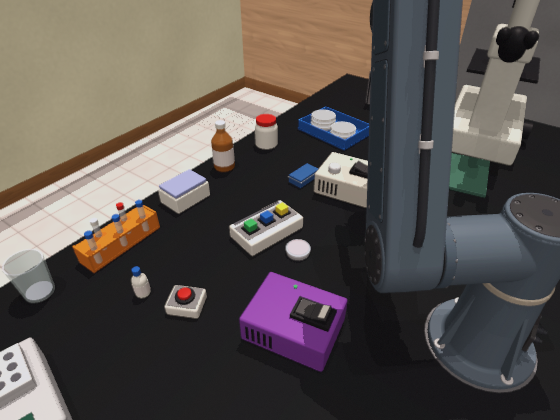

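The rocker's ON half now lies flat and the lamp's LED is brighter. Next is the green key.

Emit:
send_rows --targets '[[[-1.7,0,-2.6],2],[[-3.4,0,-5.2],5],[[-5.1,0,-7.8],8],[[-6.8,0,-10.4],11],[[-8.5,0,-13],14],[[-10.2,0,-15.6],17],[[-11.9,0,-18.2],20],[[-13.6,0,-20.8],23],[[-15.3,0,-23.4],23],[[-17,0,-26],23],[[-18.7,0,-28.6],23],[[-20,0,-31],23],[[-21.3,0,-32.7],23],[[-21.3,0,-32.7],23],[[-21.3,0,-32.7],23]]'

```text
t: 4.9
eef_pos: [0.5718, 0.0399, 0.2067]
orientation: [-0.251, -2.09, 2.09]
ft_force: [-1.0, -0.1, -1.0]
opening: 0.0
```

Run:
```python
from h import *
s=ctrl.observe(); print(s['t'],s['eef_pos'].round(4),s['ft_force'].round(2),s['joint_positions'].round(2))
im=snap('wrist','wrist4.png'); print(fproj([(.573,.04,.0635),s['eef_pos']]))
```

```text
4.9 [0.5718 0.0399 0.2067] [-1.   -0.05 -0.99] [-0.13  0.49  1.59 -0.    1.07  1.69]
[[278.9955779  194.9154774 ]
 [279.06956524 266.38014948]]
```

View pics/wrist4.png

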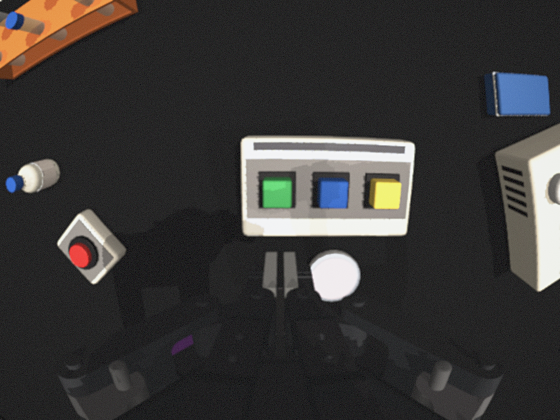

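Run:
```python
from h import *
im=cv2.imread('pics/wrist4.png')
cv2.imwrite('pics/c4.png',np.hstack([cv2.resize(im[165:225,240:300],(390,390),interpolation=cv2.INTER_CUBIC),cv2.resize(im[215:275,50:110],(390,390),interpolation=cv2.INTER_CUBIC)]))
for n,px,z in (('g',(278,193),.0635),('b',(332.5,193.5),.0635),('y',(386,194),.0635),('s',(79,256),.046)): 
    P=fray(px,z); print(n,P.round(4),shift((P[0],P[1],.075))[0])
```

```text
g [0.575  0.0404 0.0635] [-0.35 13.21 -0.24]
b [ 0.5625 -0.0077  0.0635] [-0.32 13.21  4.74]
y [ 0.5499 -0.0578  0.0635] [-0.31 13.21  9.9 ]
s [0.5571 0.2889 0.046 ] [  7.41  13.22 -23.9 ]
```

View pics/c4.png

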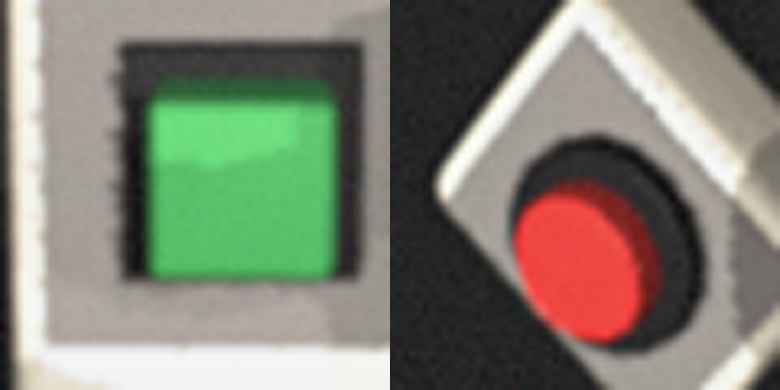

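Emit:
send_rows --targets '[[[-0.3,3,-0.25],0],[[-0.3,6,-0.25],0],[[-0.3,9,-0.25],0],[[-0.3,11.5,-0.25],0],[[-0.3,13,-0.25],0],[[-0.3,13.2,-0.25],0],[[-0.3,13.2,-0.25],0],[[-0.3,13.2,-0.25],0]]'

```text
t: 5.62
eef_pos: [0.5766, 0.0396, 0.0776]
orientation: [-0.26, -2.09, 2.09]
ft_force: [0.2, 1.1, 0.3]
opening: 0.0001
```

Run:
```python
from h import *
im=snap('wrist','wrist5.png'); s=ctrl.observe(); print(s['t'],s['eef_pos'].round(4),s['ft_force'].round(2))
print(shift((.5745,.0405,.0555))[0])
```

```text
5.6667 [0.5772 0.0397 0.0783] [0.08 0.08 0.27]
[ 0.28  2.28 -0.01]
```

View pics/wrist5.png

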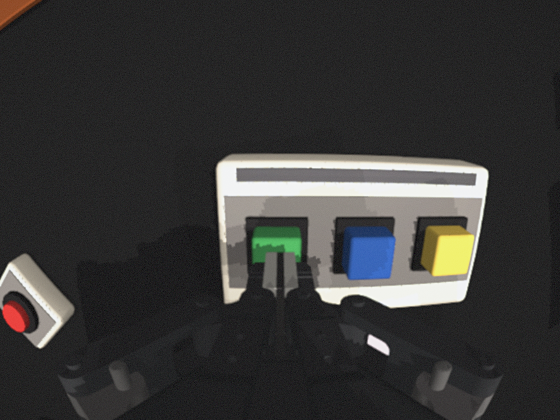

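Emit:
send_rows --targets '[[[0.25,0.5,0],0],[[0.25,1,0],0],[[0.25,1.3,0],0],[[0.25,1.5,0],0],[[0.25,1.65,0],0],[[0.25,1.8,0],0],[[0.25,1.95,0],0],[[0.25,2.1,0],0],[[0.25,2.2,0],0],[[0.25,2.28,0],0],[[0.25,2.28,0],0]]'

```text
t: 6.58
eef_pos: [0.5739, 0.0411, 0.0554]
orientation: [-0.258, -2.091, 2.091]
ft_force: [-3.2, 0.7, 9.5]
opening: 0.0001
```

Emit:
send_rows --targets '[[[0,0.05,0],0],[[0,0.1,0],0],[[0,0.1,0],0]]'

```text
t: 6.83
eef_pos: [0.5739, 0.0411, 0.0553]
orientation: [-0.259, -2.091, 2.091]
ft_force: [-4.3, -0.2, 15.8]
opening: 0.0003
```

The key is at its stop (z 0.0553, 15.8 N). I'll retract and check.

Emit:
send_rows --targets '[[[0,-0.5,0],0],[[0,-2,0],0],[[0,-5,0],0],[[0,-8,0],0],[[0,-11,0],0],[[0,-12,0],0],[[0,-12,0],0],[[0,-12,0],0]]'

```text
t: 7.5
eef_pos: [0.574, 0.0411, 0.1732]
orientation: [-0.259, -2.091, 2.091]
ft_force: [-1.7, -0.8, 0.6]
opening: -0.0002
```

Run:
```python
from h import *
s=ctrl.observe(); print(s['t'],s['eef_pos'].round(4),s['ft_force'].round(2))
im=snap('wrist','wrist6.png')
cv2.imwrite('pics/c6.png',cv2.resize(im[120:250,220:430],None,fx=3.5,fy=3.5,interpolation=cv2.INTER_CUBIC)[:,:,::-1])
print(shift((.557,.2885,.17))[0])
```

```text
7.5 [0.574  0.0411 0.1732] [-1.71 -0.8   0.58]
[  7.6    0.23 -23.59]
```

View pics/c6.png

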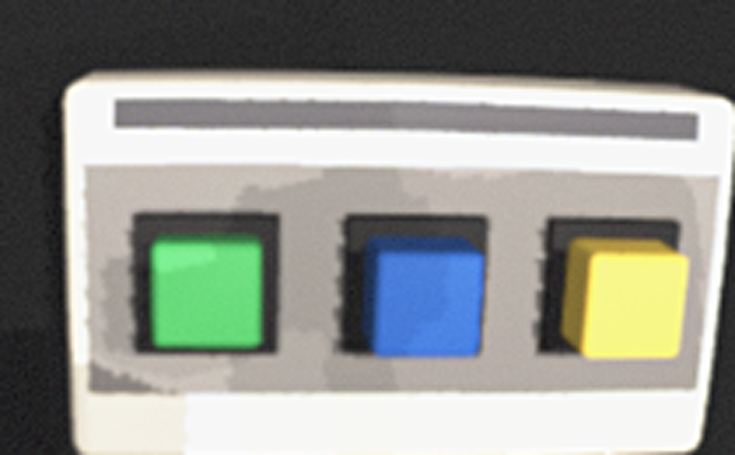

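Green is down, blue and yellow are up. On to the shutter.

Emit:
send_rows --targets '[[[0.8,0,-2.4],0],[[1.6,0,-4.8],0],[[2.4,0,-7.2],0],[[3.2,0,-9.6],0],[[4,0,-12],0],[[4.8,0,-14.4],0],[[5.6,0,-16.8],0],[[6.4,0,-19.2],0],[[7,0,-21.6],0],[[7.6,0,-23.2],0],[[7.6,0,-23.6],0],[[7.6,0,-23.6],0],[[7.6,0,-23.6],0]]'

```text
t: 8.63
eef_pos: [0.5572, 0.2876, 0.1718]
orientation: [-0.256, -2.088, 2.091]
ft_force: [-0.5, -0.8, -0.1]
opening: 0.0001
```

Run:
```python
from h import *
s=ctrl.observe(); print(s['t'],s['eef_pos'].round(4),s['ft_force'].round(2),s['joint_positions'].round(2))
im=snap('wrist','wrist7.png'); print(fproj([(.557,.2885,.046)]))
h=cv2.inRange(im,(170,0,0),(255,90,90)); n,l,st,c=cv2.connectedComponentsWithStats(h)
for i in range(1,n):
    if st[i,4]>60: P=fray(c[i],.046); print(st[i],c[i].round(1),P.round(4),shift((P[0],P[1],.05))[0])
```

```text
8.6333 [0.5572 0.2876 0.1718] [-0.48 -0.76 -0.1 ] [ 0.3   0.6   1.48 -0.    1.06  2.12]
[[279.06020597 202.20813799]]
[260 185  35  34 309] [274.5 205.2] [0.5554 0.2929 0.046 ] [ 0.32 12.23 -0.53]
```

View pics/wrist7.png

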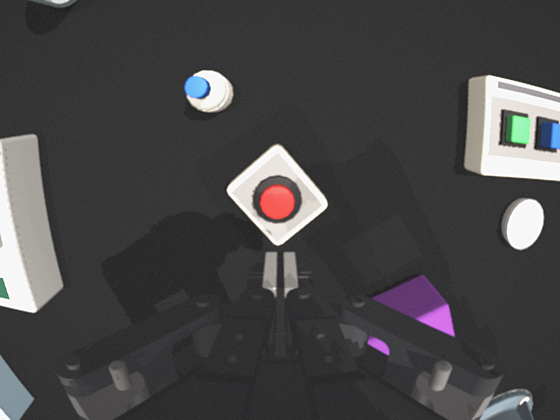

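The red button is at (277,202), the bottle at (208,92) is clear. Now I'll descend.

Emit:
send_rows --targets '[[[0,3,-0.2],0],[[0,6,-0.2],0],[[0,9,-0.2],0],[[0,11,-0.2],0],[[0,11.8,-0.2],0],[[0,11.8,-0.2],0],[[0,11.8,-0.2],0]]'

```text
t: 9.27
eef_pos: [0.559, 0.2896, 0.0558]
orientation: [-0.26, -2.09, 2.09]
ft_force: [-0.3, 1.0, -0.1]
opening: -0.0002
```

Run:
```python
from h import *
snap('wrist','wrist8.png'); snap('scene','scene8.png'); s=ctrl.observe(); print(s['t'],s['eef_pos'].round(4),s['ft_force'].round(2))
print(shift((.557,.290,.040))[0])
```

```text
9.3667 [0.5598 0.2904 0.0572] [-0.29  0.44 -0.31]
[0.27 1.71 0.11]
```

View pics/wrist8.png

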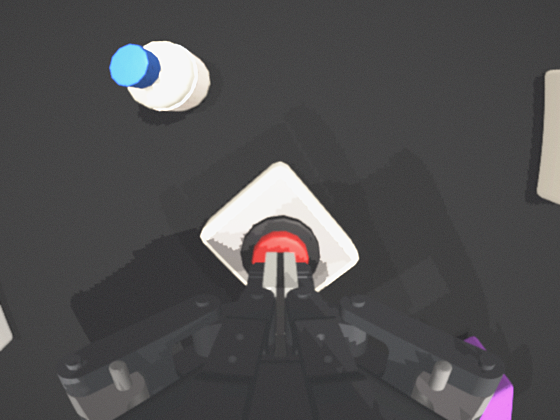

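Emit:
send_rows --targets '[[[0.2,0.4,0],0],[[0.2,0.8,0],0],[[0.2,1,0],0],[[0.2,1.15,0],0],[[0.2,1.3,0],0],[[0.2,1.45,0],0],[[0.2,1.6,0],0],[[0.2,1.7,0],0],[[0.2,1.75,0],0],[[0.2,1.75,0],0]]'

```text
t: 10.2
eef_pos: [0.5565, 0.2911, 0.04]
orientation: [-0.259, -2.091, 2.091]
ft_force: [-3.6, -1.7, 13.4]
opening: -0.0002
```

The shutter is at its hard stop (z 0.040, 13 N against 5 N of spring force). Now I'll release straight up.

Emit:
send_rows --targets '[[[0,0,0],0],[[0,-0.3,0],0],[[0,-0.6,0],0],[[0,-1.2,0],0],[[0,-3,0],0],[[0,-6,0],0],[[0,-9,0],0],[[0,-12,0],0],[[0,-14,0],0],[[0,-14,0],0],[[0,-14,0],0]]'

```text
t: 11.12
eef_pos: [0.5572, 0.291, 0.1792]
orientation: [-0.262, -2.093, 2.09]
ft_force: [0.1, -0.2, 0.3]
opening: -0.0002
```

Run:
```python
from h import *
s=ctrl.observe(); print(s['t'],s['eef_pos'].round(4),s['ft_force'].round(2))
a=snap('wrist','wrist9.png'); b=snap('scene','scene9.png'); c=snap('side','side9.png')
i0=cv2.imread('pics/scene0.png')[:,:,::-1]
h=cv2.resize(i0[150:345,90:460],None,fx=2.1,fy=1.5,interpolation=cv2.INTER_CUBIC)
k=cv2.resize(b[150:345,90:460],None,fx=2.1,fy=1.5,interpolation=cv2.INTER_CUBIC)
cv2.imwrite('pics/cmp9.png',np.vstack([h,k])[:600,:,::-1])
```

```text
11.1167 [0.5572 0.291  0.1792] [ 0.05 -0.23  0.25]
```

View pics/wrist9.png

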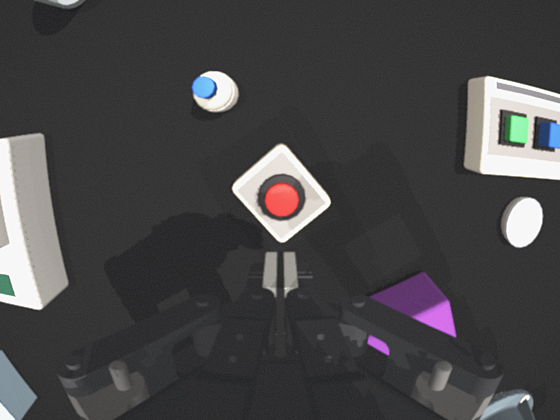

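View pics/cmp9.png

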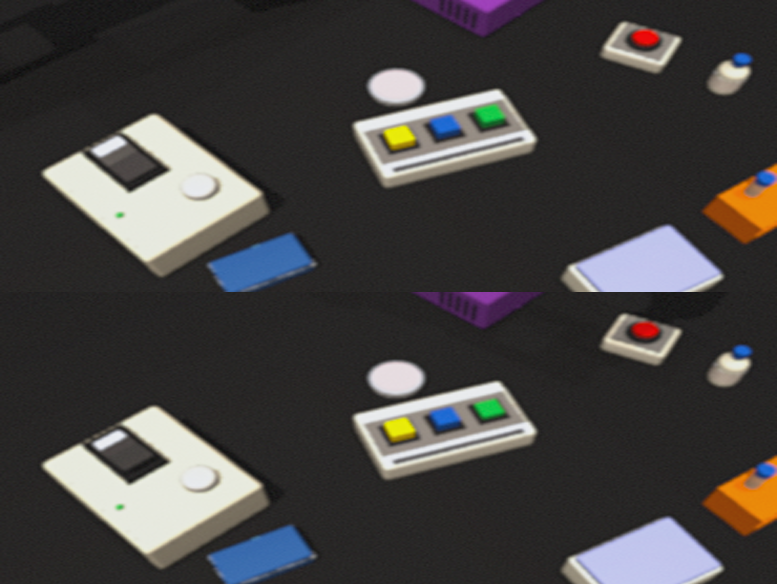

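View pics/side9.png

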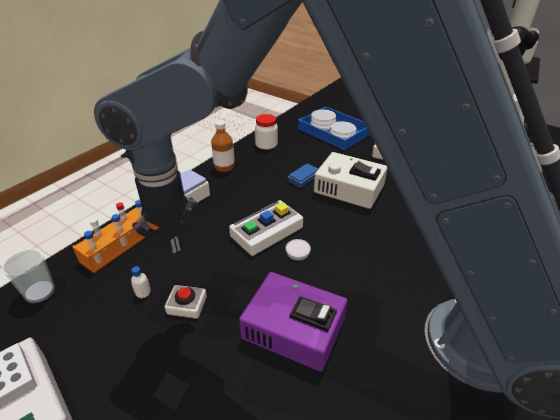

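The rocker is flat, green is down, blue and yellow are up. The shutter button is back up, and the remote and everything else stand where they were. The arm is clear, so I'm handing in.

```bash
python3 -c "
from station import close_job; print(close_job())"
```

```text
the job is handed in; nothing more can be done
None
```

The job is done in the order asked and handed in after about 11 s of robot time; `close_job` reports no verdict. Each press ended against a stop:

| Step | Stop height | Force |
|---|---|---|
| Rocker, ON end | z = 0.091 m | about 16 N |
| Green key | z = 0.055 m | about 16 N |
| Shutter button | z = 0.040 m | about 13 N |

After the shutter press I raised the arm straight up.

**Last checks:** in the final pictures the rocker is flat in the ON position, green is down, and blue and yellow are up. The red button is back up. The remote, dish, lens cap, bottle and slide box are where they were. The gripper is clear, with about 0 N on the wrist.

**Disagreement:** the fixed cameras put things up to about 8 mm apart. I aimed from the wrist camera's close views instead, and the stop heights then matched the description to within 0.2 mm.

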